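# Load the slide scanner and set its platform to float

### The job

Roll the scanner's slatted hood up until it stays open by itself, then take every slide box out of the pocket tray and lay it flat on the floor of the scanner's loading bay, its long side pointing front to back, side by side and none on top of another. Only when all of them are in, push the platform's hydraulic lever forward past its stiff detent until it sits in the float notch. Leave the hood open, and do not disturb the pager and the two bottles that stand nearby.

Things in the scene. Friction and masses are not known exactly. Their poses are not given: they have to be found in the camera images.
- scanner: fixed slide scanner, 450 mm wide (y), 400 mm deep (x), front facing its -x; origin at the middle of its underside on the bench. Its loading bay is covered by the slatted hood. Upright side cheeks at y = -190 and +190 mm (inner faces), up to 216 mm high, carry the hood's half-round tracks (circle radius 170 mm, tube radius 9 mm)
- bay_floor (a point): middle of the flat floor of the loading bay (an open trough), 20 mm above the bench, axes as the scanner's; the floor is 140 mm deep (x) and 380 mm wide (y), between a front sill (30 mm thick, top 30 mm above the floor), a back wall (top 50 mm above the floor) and the two cheeks
- hood_axis (a point): centre line (along the scanner's y) about which the slatted hood travels in its circular side tracks, 50 mm above the bench
- hood_knob (a point): centre of the hood's grip: a black cross bar 40 mm long (along the scanner's y, 22 mm thick) on a thin stem, 42 mm outside the slats and 212 mm from hood_axis, near the hood's lower front edge. Can be pinched on its two end faces
- hood (a joint): slatted roll-up hood, rad: 0 = shut (knob 15 degrees above level, in front of the axis), 1.55 = fully open (stop). The knob moves up and over towards the back on a circle about hood_axis. About 3 N at the knob lifts it; below about 0.65 rad it falls shut when let go, beyond about 0.85 rad it rolls on to fully open and stays there
- valve: fixed hydraulic valve block of the scanner's floating platform, foot 110 x 80 mm, 100 mm high; origin at the middle of its underside; the lever swings in its x-z plane, forward = its +x
- lever_pivot (a point): the lever's pivot (axis along the valve's y), 80 mm above the bench
- lever_knob (a point): centre of the black ball (32 mm across) on the lever's end, 120 mm from the pivot; the rod is 12 mm thick
- lever (a joint): hydraulic lever, rad, grows as the ball goes forward: near 0 it leans 0.42 rad to the valve's -x (hold). A spring detent resists a forward push, stiffest near 0.18 rad (up to about 12 N at the ball), top of the hump (upright) at 0.42; let go before that it springs back to hold, beyond it the lever snaps on into the float notch at 0.72 (stop) and stays
- tray: fixed black pocket tray, 220 x 178 mm (x, y), 16 mm high; origin at the middle of its underside. Six pockets 88 x 34 mm, 10 mm deep (floor 6 mm above the bench), centres at x = -52, +52 and y = -58, 0, +58 mm, long sides along its x
- box1: white closed slide box, 84 x 30 x 36 mm (x, y, z), about 70 g, origin at its centre; starts in a pocket of the tray, or is absent (None)
- box2: white closed slide box, 84 x 30 x 36 mm (x, y, z), about 70 g, origin at its centre; starts in a pocket of the tray, or is absent (None)
- box3: white closed slide box, 84 x 30 x 36 mm (x, y, z), about 70 g, origin at its centre; starts in a pocket of the tray, or is absent (None)
- box4: white closed slide box, 84 x 30 x 36 mm (x, y, z), about 70 g, origin at its centre; starts in a pocket of the tray, or is absent (None)
- box5: white closed slide box, 84 x 30 x 36 mm (x, y, z), about 70 g, origin at its centre; starts in a pocket of the tray, or is absent (None)
- box6: white closed slide box, 84 x 30 x 36 mm (x, y, z), about 70 g, origin at its centre; starts in a pocket of the tray, or is absent (None)
- pager: grey pager 62 x 100 x 18 mm; bystander, origin under its middle
- stain_bottle: amber bottle, 60 mm across, 110 mm high; bystander, origin under its middle
- gel_bottle: clear bottle, 56 mm across, 130 mm high; bystander, origin under its middle
There are look-alikes about, which are no part of the job. What is shaped like the box6 but black or pink is not meant. Leave any purple look-alike of the box1 alone.

How it is judged:
On the way, in this order (a step that is already met when the one before it is completed fails the run):
1. the hood is rolled up (beyond 1.3 rad) and stays there without being held (value of joint hood above 1.3 rad and contact force between the fingers and hood below 0.1 N), for 0.5 s.
2. all slide boxes lie flat in the loading bay, let go, while the lever is not yet in its float notch (value of joint hood above 1.3 rad and x of box1 in the frame of bay_floor between -0.045 and 0.045 m and y of box1 in the frame of bay_floor between -0.185 and 0.185 m and z of box1 in the frame of bay_floor between 0.008 and 0.026 m and angle between the x axis of each of box1, box2, box3, box4, box5, box6 and the x axis of scanner, either way round below 0.35 rad and linear speed of each of box1, box2, box3, box4, box5, box6 below 0.02 m/s and x of box2 in the frame of bay_floor between -0.045 and 0.045 m and y of box2 in the frame of bay_floor between -0.185 and 0.185 m and z of box2 in the frame of bay_floor between 0.008 and 0.026 m and x of box3 in the frame of bay_floor between -0.045 and 0.045 m and y of box3 in the frame of bay_floor between -0.185 and 0.185 m and z of box3 in the frame of bay_floor between 0.008 and 0.026 m and x of box4 in the frame of bay_floor between -0.045 and 0.045 m and y of box4 in the frame of bay_floor between -0.185 and 0.185 m and z of box4 in the frame of bay_floor between 0.008 and 0.026 m and x of box5 in the frame of bay_floor between -0.045 and 0.045 m and y of box5 in the frame of bay_floor between -0.185 and 0.185 m and z of box5 in the frame of bay_floor between 0.008 and 0.026 m and x of box6 in the frame of bay_floor between -0.045 and 0.045 m and y of box6 in the frame of bay_floor between -0.185 and 0.185 m and z of box6 in the frame of bay_floor between 0.008 and 0.026 m and contact force between the fingers and box1 below 0.1 N and contact force between the fingers and box2 below 0.1 N and contact force between the fingers and box3 below 0.1 N and contact force between the fingers and box4 below 0.1 N and contact force between the fingers and box5 below 0.1 N and contact force between the fingers and box6 below 0.1 N and value of joint lever below 0.4 rad), for 0.3 s.
3. the lever is past the detent and in its float notch (value of joint lever above 0.62 rad), for 0.3 s.
At the end, for the whole second after the job is handed in: hood open beyond 1.3 rad; lever beyond 0.62 rad; every slide box present in the bay: centre within 45 mm (front to back) and 185 mm (sideways) of the bay's middle, 8 to 26 mm above its floor, long axis within 0.35 rad of front-to-back (value of joint hood above 1.3 rad and value of joint lever above 0.62 rad and x of box1 in the frame of bay_floor between -0.045 and 0.045 m and y of box1 in the frame of bay_floor between -0.185 and 0.185 m and z of box1 in the frame of bay_floor between 0.008 and 0.026 m and angle between the x axis of each of box1, box2, box3, box4, box5, box6 and the x axis of scanner, either way round below 0.35 rad and x of box2 in the frame of bay_floor between -0.045 and 0.045 m and y of box2 in the frame of bay_floor between -0.185 and 0.185 m and z of box2 in the frame of bay_floor between 0.008 and 0.026 m and x of box3 in the frame of bay_floor between -0.045 and 0.045 m and y of box3 in the frame of bay_floor between -0.185 and 0.185 m and z of box3 in the frame of bay_floor between 0.008 and 0.026 m and x of box4 in the frame of bay_floor between -0.045 and 0.045 m and y of box4 in the frame of bay_floor between -0.185 and 0.185 m and z of box4 in the frame of bay_floor between 0.008 and 0.026 m and x of box5 in the frame of bay_floor between -0.045 and 0.045 m and y of box5 in the frame of bay_floor between -0.185 and 0.185 m and z of box5 in the frame of bay_floor between 0.008 and 0.026 m and x of box6 in the frame of bay_floor between -0.045 and 0.045 m and y of box6 in the frame of bay_floor between -0.185 and 0.185 m and z of box6 in the frame of bay_floor between 0.008 and 0.026 m); the robot touches nothing.
It fails at once if the pager or one of the two bottles is moved by more than 40 mm (distance of any of pager, stain_bottle, gel_bottle from where it was at the start of the episode above 0.04 m).
Of box1, box2, box3, box4, box5, box6 only 3 to 5 are there at a start; the rules pass over those that are not, and their reading is None.
At some moment in a run one of box1, box2, box3, box4, box5, box6 may be knocked a few centimetres aside while the robot is not near it.
Once in a run the grip may slacken for a moment while it holds something.
It also fails if it takes over 210 s, if anything falls off the work surface, if the arm or the gripper's body presses on something with over 40 N, if the wrist force passes 120 N, or if a joint passes its speed limit or range.

### The arm

A 6-joint arm with a two-finger parallel gripper is mounted at the origin on the work surface. World frame = base frame: x ahead of the robot, y to its left, z up, the work surface at z = 0. Lengths are in m, angles in rad, forces in N, time in s.
With the tool pointing down it reaches from about 0.35 to 0.8 m from the base axis. Payload 7.3 kg.
Tool frame: the origin (TCP) lies between the finger pads; the fingertips stand 25 mm ahead of it and the grasp point (between the pads) lies 6 mm ahead of it (r.tip_extent is the distance from the TCP to the fingertips, in m); z points along the fingers, y is the direction in which the jaws open and shut (so a half turn about z gives the same grasp; the last joint's range is limited). The gripper opens to 85 mm and grips with 20 to 120 N. Pads are 22 mm wide; open, the fingers measure 114 mm over their backs; the gripper's body (76 mm by 85 mm) begins 54 mm behind the grasp point. The pads swing forward as they close: fully open they stand 13 mm farther back than shut.
Start: joints at [1.195, 0.342, 1.524, -0, 1.275, -0.146], TCP at [0.12, 0.511, 0.256] pointing down, gripper open.
Joint ranges: [-2.53, 2.53], [-0.77, 2.02], [0.04, 2.7], [-1, 4.14], [0.28, 2.66], [-3.11, 3.11]. Speed limits (rad/s): [2.57, 2.57, 3.14, 3.14, 3.14, 3.14].

### API

Orientations are given as a unit quaternion [x, y, z, w].
In Python, from workcell import r, command_gripper, optics gives the robot as it stands. The module is installed in compiled form; this text tells all that it offers. Calls block until the motion is done:
- r.reach(position, orientation): joint-space move of the TCP to a pose.
- r.move_straight(position, orientation=None, speed=0.15, max_force=None): straight line of the TCP; orientation=None keeps the orientation; speed is the mean speed in m/s. With max_force (N) it stops when the force on the tool has changed by that much, and returns True; else False.
- r.movej(angles): joint-space move.
- command_gripper(opening, force=None): finger opening in m; force is the grip in N (None keeps the last); returns when the fingers have stopped.
- r.hold(seconds).
- r.solve_ik(position, orientation): joint angles nearest the present ones, or None.
- r.read_state(): the state.
- optics.get_image(name): name is "side" or "top" or "wrist"; returns (picture, depth): 480x640x3 uint8, red, green, blue; 480x640 float32, m along the optical axis (not along the pixel's ray), 0 where there is no reading.
- optics.camera_model(name): a dict with "K" (3x3 intrinsics, pixels), "R" (3x3) and "t" (3): a world point X has camera coordinates R X + t; the wrist camera has in their place "tool_from_camera" (4x4, takes a point from camera to tool coordinates, whose origin is the TCP and whose axes are the flange's). Camera axes: x right, y down, z forward; pixel columns grow to the right and rows downward; lengths in m; the calibration is good to about 2 mm. A picture is of the moment at which its call begins: read the wrist's pose just before it. camera_model takes no time and is no camera call.
A pose or a line that the arm cannot do raises r.PlanningError and nothing moves.
- r.finish_job(): hands the job in, once; it reports no verdict.
The state is a dict: "time_s": time; "joint_positions": joint angles; "dq": joint speeds; "tau": joint torques, N m; "eef_pos": TCP position; "eef_rot": TCP orientation; "contact_force": force on the tool from outside, world axes, zero at the start; "torque": the same for the moment, N m; "grip_width": finger opening in m.
Only numpy, scipy, OpenCV 4.12 (cv2) and the standard library are available. Lean on these libraries where they do the work, as an engineer would, in place of code of your own. Each camera call takes 0.05 s, during which the arm holds its last target.

## Working session

There is one attempt and no reset: what is moved stays moved. The work goes in short steps, each a Python script; the robot and the scene stay as the last script left them, time stands still between calls to the robot, and variables do not carry over. Pictures are saved under pics/ and viewed, and the job is handed in when it is done.

```bash
mkdir -p pics; ls; python3 - <<'E'
from workcell import r, command_gripper, optics
import cv2, numpy as np
for n in ("side","top","wrist"):
    im,d=optics.get_image(n); cv2.imwrite(f"pics/{n}0.png",im[:,:,::-1]); np.savez(f"{n}0.npz",im=im,d=d)
    m=optics.camera_model(n); print(n,{k:np.round(v,3).tolist() for k,v in m.items()})
s=r.read_state(); print(s["time_s"],s["eef_pos"],s["eef_rot"],s["grip_width"],r.tip_extent)
E
```

```text
pics
side {'K': [[458.998, 0.0, 324.066], [0.0, 458.998, 238.222], [0.0, 0.0, 1.0]], 'R': [[0.851, -0.525, 0.006], [-0.392, -0.642, -0.658], [0.35, 0.558, -0.753]], 't': [-0.551, 0.132, 1.24]}
top {'K': [[580.076, 0.0, 317.046], [0.0, 580.076, 237.782], [0.0, 0.0, 1.0]], 'R': [[0.013, -1.0, -0.002], [-0.986, -0.012, -0.168], [0.168, 0.004, -0.986]], 't': [-0.22, 0.506, 1.781]}
wrist {'K': [[424.841, 0.0, 317.511], [0.0, 424.841, 235.925], [0.0, 0.0, 1.0]], 'tool_from_camera': [[0.001, -0.95, -0.312, 0.081], [1.0, 0.0, 0.001, 0.0], [-0.001, -0.312, 0.95, -0.117], [0.0, 0.0, 0.0, 1.0]]}
0.15 [0.11947155 0.510963   0.25580781] [ 1.14635169e-01  9.93407511e-01 -5.24422939e-04 -1.39393841e-04] 0.08540810952981664 0.025
```

View pics/side0.png

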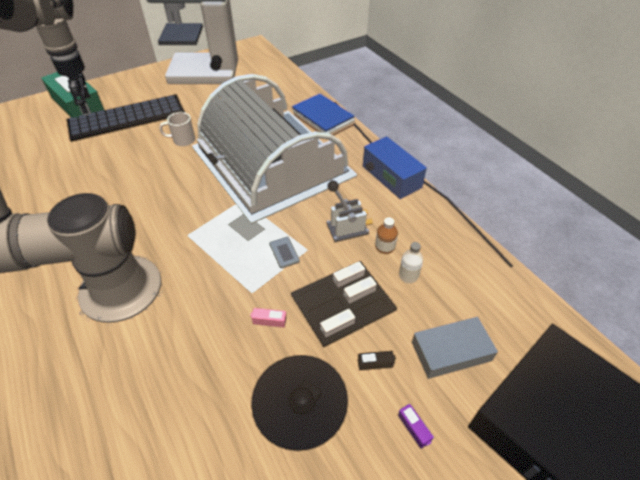

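View pics/top0.png

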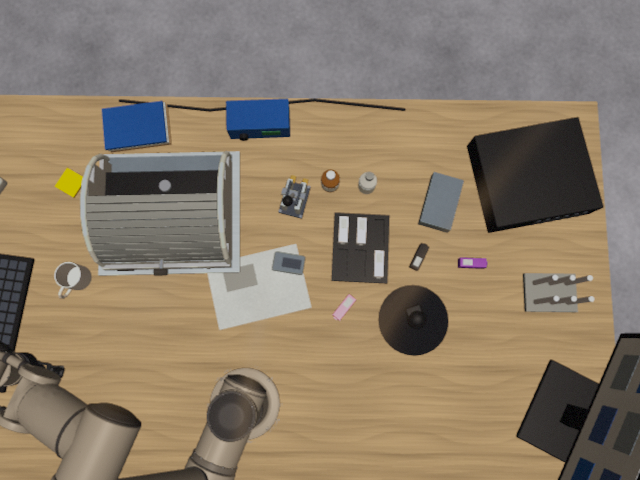

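View pics/wrist0.png

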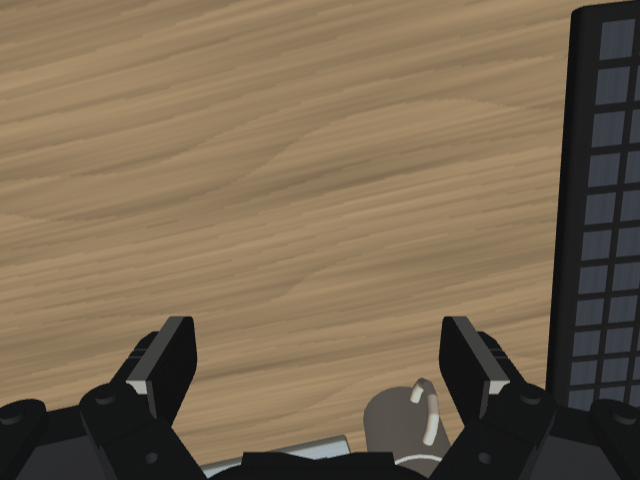

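The side view shows white boxes at (349,273), (360,290) and (338,322). In the top view they are at (344,229), (361,230) and (379,263). The look-alikes are black at (419,257), pink at (344,307) and purple at (473,263), all outside the tray. Next I'll take a close crop and measure.

```bash
cat > h.py <<'E'
from workcell import r, command_gripper, optics
import cv2, numpy as np
from scipy.spatial.transform import Rotation as Rn
def cloud(n,d,pose=None):
    m=optics.camera_model(n); K=m["K"]; v,u=np.mgrid[:480,:640]
    P=np.stack([(u-K[0,2])/K[0,0]*d,(v-K[1,2])/K[1,1]*d,d],-1)
    if n=="wrist":
        T=np.array(m["tool_from_camera"]); P=P@T[:3,:3].T+T[:3,3]
        return P@Rn.from_quat(pose[1]).as_matrix().T+pose[0]
    return (P-m["t"])@np.array(m["R"])
def look(n,save=None):
    s=r.read_state(); im,d=optics.get_image(n)
    if save: cv2.imwrite(f"pics/{save}.png",im[:,:,::-1])
    W=cloud(n,d,(s["eef_pos"],s["eef_rot"])); W[d==0]=np.nan
    return im,d,W
E
python3 - <<'E'
from h import *
z=np.load("top0.npz"); im,d=z["im"],z["d"]; W=cloud("top",d)
a=cv2.resize(im[130:320,280:500],None,fx=3.5,fy=3.1,interpolation=cv2.INTER_CUBIC); cv2.imwrite("pics/c1.png",a[:,:,::-1])
b=cv2.resize(im[90:290,70:320],None,fx=3.1,fy=2.9,interpolation=cv2.INTER_CUBIC); cv2.imwrite("pics/c2.png",b[:,:,::-1])
for u,v in [(344,229),(361,230),(379,263),(360,280),(160,272),(160,210),(95,210),(224,210),(236,260),(236,160),(288,201),(294,197),(331,180),(368,182),(289,263),(165,186),(419,257)]:
    print((u,v),np.round(W[v,u],3))
E
```

```text
(344, 229) [ 0.538 -0.299  0.039]
(361, 230) [ 0.536 -0.352  0.036]
(379, 263) [ 0.431 -0.408  0.045]
(360, 280) [ 0.38  -0.351  0.013]
(160, 272) [0.387 0.254 0.115]
(160, 210) [0.587 0.279 0.065]
(95, 210) [0.55  0.42  0.224]
(224, 210) [0.563 0.058 0.186]
(236, 260) [0.438 0.042 0.017]
(236, 160) [0.771 0.056 0.005]
(288, 201) [ 0.588 -0.129  0.204]
(294, 197) [ 0.628 -0.141  0.089]
(331, 180) [ 0.682 -0.255  0.094]
(368, 182) [ 0.674 -0.369  0.108]
(289, 263) [ 0.43  -0.126  0.027]
(165, 186) [0.66  0.263 0.084]
(419, 257) [ 0.452 -0.533  0.042]
```

View pics/c1.png

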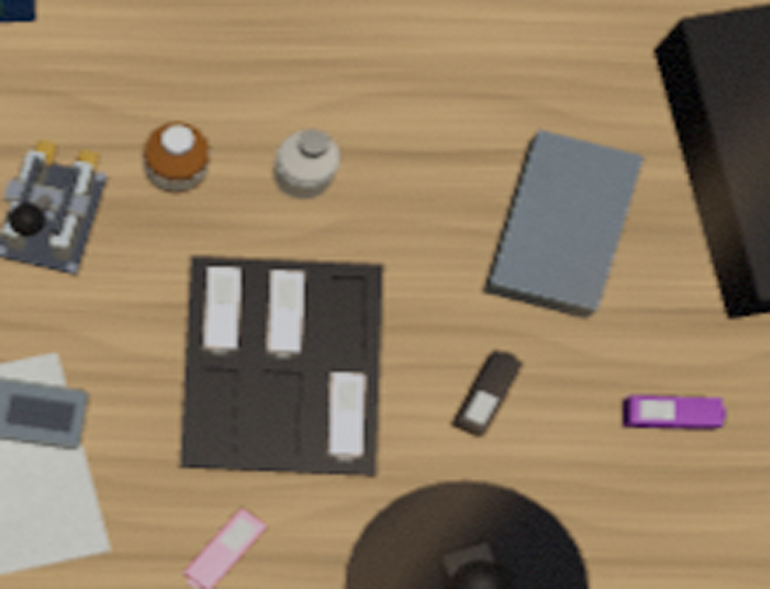

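View pics/c2.png

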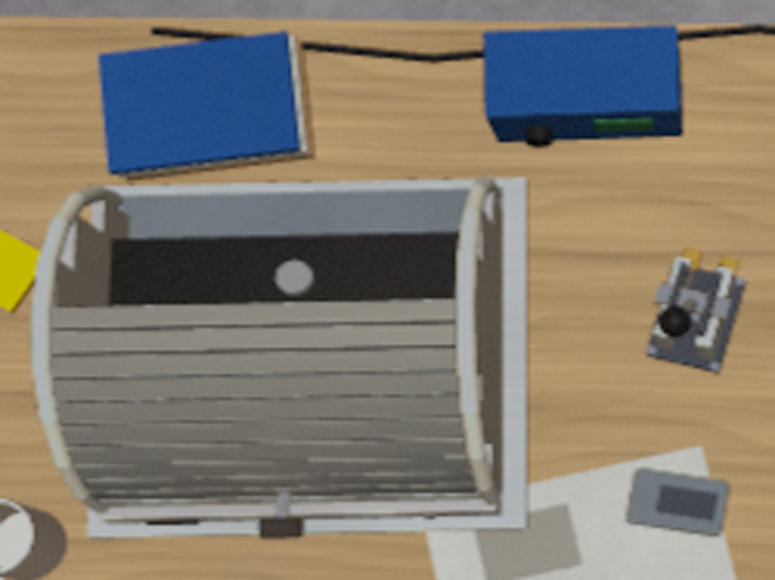

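Three white boxes are in the tray, in the back-left, back-middle and front-right pockets. The crop clearly separates them from the black, pink and purple items outside it. Now I'll work out the scanner, tray and valve poses.

```bash
python3 - <<'E'
from h import *
z=np.load("top0.npz"); im,d=z["im"],z["d"]; W=cloud("top",d)
m=optics.camera_model("top"); K,R,t=[np.array(m[k]) for k in "KRt"]
def ray(u,v,zz):
    c=-R.T@t; q=R.T@np.linalg.inv(K)@[u,v,1]; return c+q*(zz-c[2])/q[2]
def med(u0,u1,v0,v1): return np.round(np.nanmedian(W[v0:v1,u0:u1].reshape(-1,3),0),3), 
print("bench",med(250,270,225,240),med(390,400,200,220)); print("plate R",med(233,239,170,250))
zp=np.nanmedian(W[170:250,233:239,2])
cc=[(98.4,274.5),(239.4,271.4),(239.3,151.6)]
for c in cc: print("plate corner",np.round(ray(*c,zp),4))
# boxes: white pixels in tray
hsv=cv2.cvtColor(im,cv2.COLOR_RGB2HSV)
mask=((hsv[...,2]>165)&(hsv[...,1]<40)).astype(np.uint8); 
sub=np.zeros_like(mask); sub[210:290,328:395]=mask[210:290,328:395]
n,l,st,ce=cv2.connectedComponentsWithStats(sub)
for i in range(1,n):
    if st[i,4]>50:
        p=W[l==i]; p=p[~np.isnan(p).any(1)]; p2=np.array([ray(u,v,0.042) for v,u in np.argwhere(l==i)])
        print("box",st[i],np.round(np.median(p,0),3),"ray",np.round(p2.mean(0),4), cv2.minAreaRect((p2[:,:2]*1000).astype(np.float32)))
# tray dark
hs=(hsv[...,2]<75).astype(np.uint8); sub=np.zeros_like(hs); sub[205:292,328:395]=hs[205:292,328:395]|sub[205:292,328:395]
n,l,st,ce=cv2.connectedComponentsWithStats(sub); i=1+np.argmax(st[1:,4])
p2=np.array([ray(u,v,0.016) for v,u in np.argwhere(l==i)]); print("tray",cv2.minAreaRect((p2[:,:2]*1000).astype(np.float32)))
# valve ball
bm=(W[...,2]>0.17)&(W[...,2]<0.24); bm[:, :275]=0; bm[:,305:]=0; bm[:185]=0;bm[215:]=0
p=W[bm]; print("ball",len(p),np.round(np.median(p,0),3),np.round(p[:,2].max(),3),[np.round(ray(*c,0.19),4) for c in [(287.5,200.5)]])
# valve foot corners crop c2 -> pix
for c in [(648,352),(717,371),(745,281)]:
    print("valve corner",np.round(ray(70+c[0]/3.1,90+c[1]/2.9,0.015),4))
for c in [(690,255),(729,265),(668,355),(697,345)]:
    print("valve feat",np.round(ray(70+c[0]/3.1,90+c[1]/2.9,0.06),4))
# arches
for lo,hi in [(80,110),(210,235)]:
    bm=np.zeros(d.shape,bool); bm[150:270,lo:hi]=1; bm&=W[...,2]>0.1
    p=W[bm]; top=p[p[:,2]>0.2]; print("arch",len(p),np.round(np.median(top,0),3),np.round(p.min(0),3),np.round(p.max(0),3))
bm=np.zeros(d.shape,bool); bm[262:280,148:172]=1; bm&=(W[...,2]>0.095)&(W[...,2]<.13)
p=W[bm];print("knob",len(p),np.round(np.median(p,0),3),np.round(p.min(0),3),np.round(p.max(0),3))
E
cp pics/side0.png /tmp/; python3 -c "
import cv2; a=cv2.imread('pics/side0.png')
cv2.imwrite('pics/c3.png',cv2.resize(a[160:290,290:440],None,fx=4.5,fy=4.5,interpolation=2))"
```

```text
bench (array([ 0.532, -0.028,  0.   ]),) (array([ 0.612, -0.464, -0.   ]),)
plate R (array([0.601, 0.05 , 0.013]),)
plate corner [0.3873 0.4769 0.0127]
plate corner [0.4026 0.0309 0.0127]
plate corner [0.7973 0.0451 0.0127]
box [339 216   9  26 219] [ 0.537 -0.295  0.042] ray [ 0.5381 -0.2956  0.042 ] ((539.4271240234375, -295.2071533203125), (80.37236785888672, 25.23972511291504), 0.22194604575634003)
box [357 217  10  26 219] [ 0.534 -0.352  0.043] ray [ 0.5351 -0.3528  0.042 ] ((536.424072265625, -352.7723083496094), (27.28253746032715, 80.64262390136719), 87.23443603515625)
box [374 250  10  27 229] [ 0.431 -0.408  0.042] ray [ 0.4317 -0.4075  0.042 ] ((431.1200256347656, -407.55267333984375), (27.01698875427246, 82.0379409790039), 87.49273681640625)
tray ((483.4177551269531, -351.44781494140625), (173.24398803710938, 217.119873046875), 87.77002716064453)
ball 92 [ 0.59  -0.127  0.2  ] 0.211 [array([ 0.5927, -0.1267,  0.19  ])]
valve corner [ 0.5979 -0.0902  0.015 ]
valve corner [ 0.5773 -0.1622  0.015 ]
valve corner [ 0.6803 -0.1897  0.015 ]
valve feat [ 0.6971 -0.1338  0.06  ]
valve feat [ 0.6863 -0.1739  0.06  ]
valve feat [ 0.5851 -0.1138  0.06  ]
valve feat [ 0.5965 -0.1429  0.06  ]
arch 2396 [0.554 0.431 0.219] [ 0.201 -0.221  0.1  ] [0.756 0.469 1.841]
arch 1631 [0.572 0.07  0.22 ] [ 0.201 -0.221  0.1  ] [0.766 0.108 1.841]
knob 122 [0.392 0.253 0.114] [0.378 0.233 0.096] [0.419 0.273 0.127]
```

View pics/c3.png

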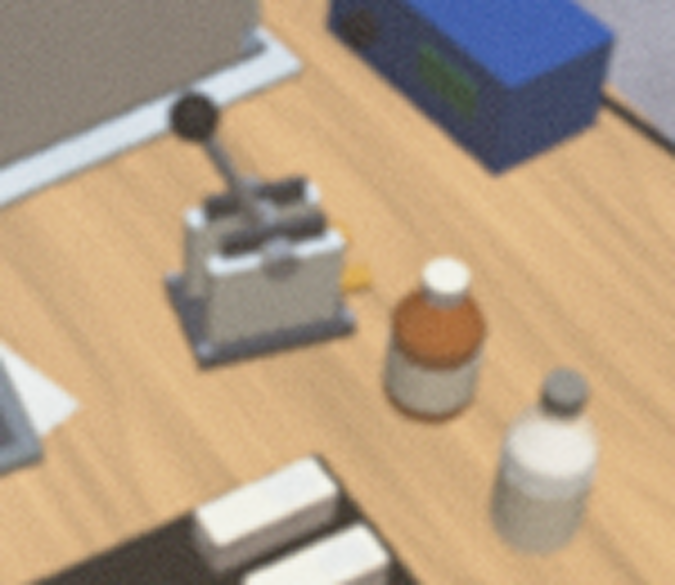

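The scanner fit is consistent: yaw ≈ 0.035 and centre ≈ (0.593, 0.262). The knob is measured at (0.39, 0.254), against a predicted (0.388, 0.255). The valve yaw is ≈ -0.27 with its centre at (0.639, -0.140), and the ball prediction matches the measurement. Next I'll move above the knob and check it with the wrist camera.

```bash
cat >> h.py <<'E'
YS=0.035; SC=np.array([0.593,0.262]); 
def qd(yaw): return (Rn.from_euler('z',yaw)*Rn.from_euler('y',np.pi)).as_quat()
def sw(x,y,z):  # scanner -> world
    c,s=np.cos(YS),np.sin(YS); return np.array([SC[0]+c*x-s*y,SC[1]+s*x+c*y,z])
def st(msg=""):
    s=r.read_state(); print(msg,"t=%.1f"%s["time_s"],np.round(s["eef_pos"],4),"F",np.round(s["contact_force"],1),"w %.4f"%s["grip_width"]); return s
E
python3 - <<'E'
from h import *
q=qd(YS)
for a in (0,.4,.8,1.2,1.45):
    th=np.radians(15)+a; p=sw(-.212*np.cos(th),0,.05+.212*np.sin(th)+.006); j=r.solve_ik(p,q); print(a,np.round(p,3),None if j is None else np.round(j,2))
r.reach(sw(-.205,0,.23),q)
st(); im,d,W=look("wrist","w1")
E
```

```text
0 [0.388 0.255 0.111] [ 0.42  0.42  1.88 -0.    0.85 -1.19]
0.4 [0.426 0.256 0.186] [ 0.39  0.36  1.7  -0.    1.07 -1.22]
0.8 [0.49  0.258 0.241] [ 0.35  0.41  1.47 -0.    1.27 -1.26]
1.2 [0.57  0.261 0.267] [ 0.31  0.53  1.2  -0.    1.41 -1.3 ]
1.45 [0.623 0.263 0.266] [ 0.29  0.63  1.03 -0.    1.49 -1.32]
 t=1.5 [0.3879 0.2554 0.2301] F [-0.3  0.2  0.7] w 0.0855
```

View pics/w1.png

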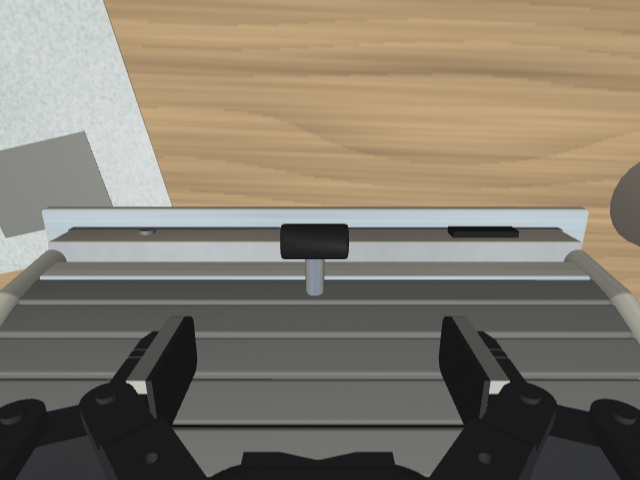

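The wrist view shows the knob at (315,242), centred between the fingers. I'll measure it, then pinch it and roll the hood up.

```bash
python3 - <<'E'
from h import *
q=qd(YS)
im,d,W=look("wrist")
p=W[230:252,285:345].reshape(-1,3); k=p[np.abs(p[:,2]-.112)<.012]; print("knob surf",len(k),np.round(np.nanmedian(k,0),4),np.round(np.nanmin(k,0),3),np.round(np.nanmax(k,0),3))
r.move_straight(sw(-.205,0,.113),speed=.12,max_force=12); st("down")
command_gripper(0.03,force=35); s=st("pinch")
E
```

```text
knob surf 1312 [0.3861 0.2547 0.115 ] [0.38  0.237 0.11 ] [0.393 0.272 0.118]
down t=2.8 [0.3885 0.2551 0.1136] F [0.5 0.1 0.1] w 0.0853
pinch t=3.2 [0.3883 0.2535 0.1137] F [-0.2 -8.5  8.2] w 0.0397
```

```bash
python3 - <<'E'
from h import *
q=qd(YS); y0=-.0012
for a in np.arange(.15,1.46,.15):
    th=np.radians(15)+a; p=sw(-.212*np.cos(th),y0,.05+.212*np.sin(th)+.0085)
    f=r.move_straight(p,q,speed=.12,max_force=35); s=st(f"{a:.2f} {f}")
    if f or s["grip_width"]<.036: break
E
```

```text
0.15 False t=3.7 [0.3988 0.2538 0.1431] F [ 0.6 -2.  -0.8] w 0.0392
0.30 False t=4.1 [0.4135 0.2544 0.1708] F [ 0.6 -0.9 -1.9] w 0.0392
0.45 False t=4.5 [0.4324 0.255  0.1965] F [ 1.  -2.7 -1.7] w 0.0394
0.60 False t=4.9 [0.4549 0.2558 0.2189] F [ 1.6 -4.  -0.6] w 0.0395
0.75 False t=5.3 [0.4804 0.2567 0.2378] F [ 0.5 -3.9 -1. ] w 0.0392
0.90 False t=5.8 [0.5085 0.2577 0.2527] F [ 0.8 -4.9 -0.1] w 0.0388
1.05 False t=6.2 [0.5384 0.2588 0.2633] F [ 1.  -6.1  0.8] w 0.0392
1.20 False t=6.6 [0.5696 0.2598 0.2693] F [ 0.2 -4.8  2.5] w 0.0395
1.35 False t=7.0 [0.6017 0.261  0.2707] F [ 2.4 -5.5  2.6] w 0.0390
```

```bash
python3 - <<'E'
from h import *
command_gripper(0.085); s=st()
r.move_straight(s["eef_pos"]+np.array([-.01,0,.06])); r.move_straight(sw(-.2,-0.05,.36)); st()
im,d,W=look("wrist","w2"); np.savez("w2.npz",d=d,W=W)
r.reach(np.array([.40,0.0,.36]),qd(0)); st()
im,d,W=look("top","t2"); np.savez("t2.npz",d=d,W=W,im=im)
E
python3 -c "
import cv2; a=cv2.imread('pics/t2.png')
cv2.imwrite('pics/c4.png',cv2.resize(a[90:300,70:400],None,fx=2.4,fy=2.4,interpolation=2))"
```

```text
t=7.5 [0.6016 0.2614 0.2703] F [ 0.2  0.4 -0.3] w 0.0852
 t=9.6 [0.3954 0.2051 0.3597] F [ 0.4  0.7 -0.6] w 0.0851
 t=10.5 [0.4002 0.0005 0.36  ] F [-0.1  0.6  0.4] w 0.0855
```

View pics/c4.png

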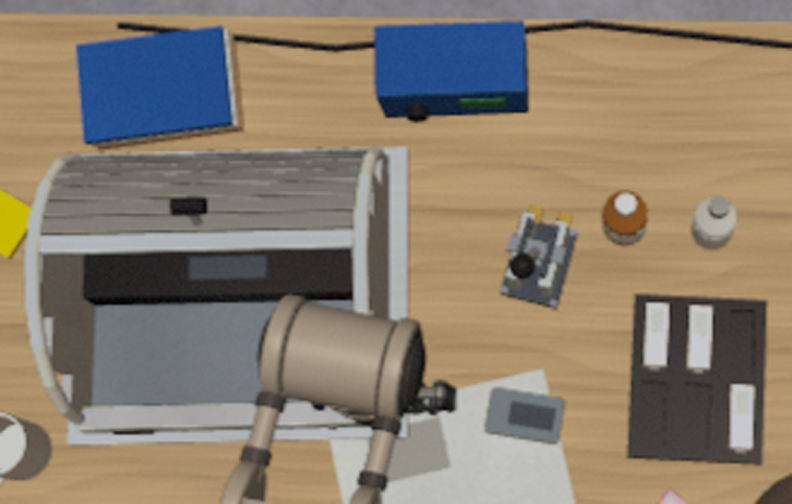

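View pics/w2.png

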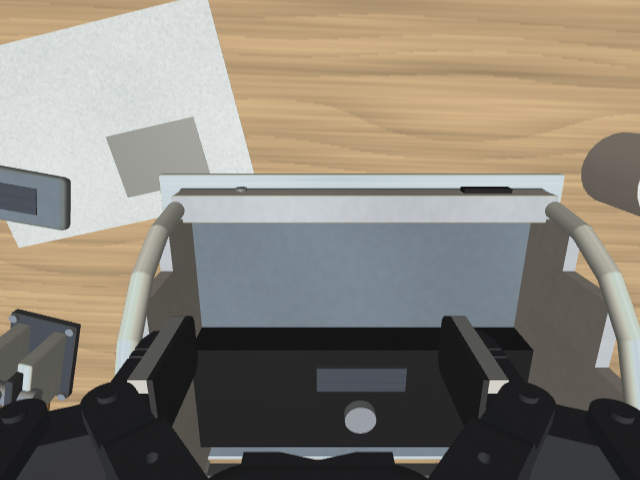

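The hood is fully open, with its knob at (187,206) in the top crop. In w2 the bay floor spans about rows 223–328, bounded by the sill, the black back wall and the cheeks. Next I'll measure the floor's extent.

```bash
python3 - <<'E'
from h import *
z=np.load("w2.npz"); W=z["W"]
c,s=np.cos(YS),np.sin(YS)
X=W-np.array([*SC,0]); S=np.stack([c*X[...,0]+s*X[...,1],-s*X[...,0]+c*X[...,1],X[...,2]],-1)
f=S[np.abs(S[...,2]-.02)<.006]; f=f[(np.abs(f[:,1])<.19)&(np.abs(f[:,0])<.2)]
print("floor",np.median(f[:,2]),np.percentile(f[:,0],[.5,2,50,98,99.5]).round(3),np.percentile(f[:,1],[1,99]).round(3))
for u in (250,300,350,400): print(u,[tuple(np.round(S[v,u],3)[[0,2]]) for v in (185,200,215,228,260,300,320,330,345,360,440)])
t=np.load("t2.npz")["W"]; X=t-np.array([*SC,0]); S=np.stack([c*X[...,0]+s*X[...,1],-s*X[...,0]+c*X[...,1],X[...,2]],-1)
k=S[(np.abs(S[...,1])<.15)&(np.abs(S[...,0])<.19)&(S[...,2]>.2)&(S[...,2]<.25)]; print("hood edge",np.percentile(k[:,0],[1,3,50]).round(3))
E
```

```text
floor 0.019618478096574493 [-0.184 -0.184 -0.082  0.177  0.183] [-0.187  0.188]
250 [(np.float64(-0.187), np.float64(0.012)), (np.float64(-0.179), np.float64(0.049)), (np.float64(-0.163), np.float64(0.049)), (np.float64(-0.139), np.float64(0.02)), (np.float64(-0.101), np.float64(0.021)), (np.float64(-0.049), np.float64(0.019)), (np.float64(-0.023), np.float64(0.019)), (np.float64(-0.014), np.float64(0.028)), (np.float64(-0.015), np.float64(0.061)), (np.float64(-0.001), np.float64(0.07)), (np.float64(0.111), np.float64(0.07))]
300 [(np.float64(-0.187), np.float64(0.012)), (np.float64(-0.179), np.float64(0.049)), (np.float64(-0.163), np.float64(0.049)), (np.float64(-0.14), np.float64(0.02)), (np.float64(-0.101), np.float64(0.02)), (np.float64(-0.05), np.float64(0.02)), (np.float64(-0.023), np.float64(0.021)), (np.float64(-0.014), np.float64(0.028)), (np.float64(-0.014), np.float64(0.061)), (np.float64(-0.001), np.float64(0.07)), (np.float64(0.111), np.float64(0.07))]
350 [(np.float64(-0.187), np.float64(0.012)), (np.float64(-0.179), np.float64(0.05)), (np.float64(-0.163), np.float64(0.05)), (np.float64(-0.139), np.float64(0.019)), (np.float64(-0.101), np.float64(0.02)), (np.float64(-0.05), np.float64(0.02)), (np.float64(-0.022), np.float64(0.019)), (np.float64(-0.015), np.float64(0.029)), (np.float64(-0.015), np.float64(0.062)), (np.float64(-0.0), np.float64(0.069)), (np.float64(0.112), np.float64(0.068))]
400 [(np.float64(-0.187), np.float64(0.011)), (np.float64(-0.179), np.float64(0.051)), (np.float64(-0.163), np.float64(0.049)), (np.float64(-0.139), np.float64(0.02)), (np.float64(-0.101), np.float64(0.02)), (np.float64(-0.05), np.float64(0.02)), (np.float64(-0.023), np.float64(0.02)), (np.float64(-0.014), np.float64(0.029)), (np.float64(-0.014), np.float64(0.061)), (np.float64(-0.001), np.float64(0.07)), (np.float64(0.111), np.float64(0.07))]
hood edge [0.007 0.008 0.044]
```

The bay floor spans x −0.155 to −0.0145 in the scanner frame, so its middle is at −0.085, z = 0.02. Next I'll locate the boxes again and move the first one, checking as I go.

```bash
cat >> h.py <<'E'
def boxes(n="top",save=None,roi=None):
    """white tops: returns list of (centre xyz, yaw, size) anywhere on tray side / bay"""
    im,d,W=look(n,save); hsv=cv2.cvtColor(im,cv2.COLOR_RGB2HSV)
    m=((hsv[...,2]>165)&(hsv[...,1]<45)&(W[...,2]>.03)&(W[...,2]<.075)).astype(np.uint8)
    k,l,stt,_=cv2.connectedComponentsWithStats(m); out=[]
    for i in range(1,k):
        if stt[i,4]<100: continue
        p=W[l==i]; zc=np.median(p[:,2]); (c,sz,a)=cv2.minAreaRect((p[:,:2]*1000).astype(np.float32))
        if sz[0]<sz[1]: a+=90
        a=(a+90)%180-90
        out.append((np.round([c[0]/1000,c[1]/1000,zc],4),round(np.radians(a),3),np.round(sorted(sz),0),stt[i,:4].tolist()))
    return out
def pick(c,yaw,zt=.044):
    r.reach(np.array([c[0],c[1],.20]),qd(yaw)); command_gripper(.052)
    f=r.move_straight([c[0],c[1],zt],speed=.12,max_force=15); st(f"pick down {f}")
    command_gripper(.02,force=40); s=st("grip")
    if not .027<s["grip_width"]<.033: print("BAD GRIP"); return False
    r.move_straight([c[0],c[1],.32],speed=.2); s=st("lift"); return .027<s["grip_width"]<.033
def place(ybay,zt=.0585):
    p=sw(-.085,ybay,.32); r.reach(p,qd(YS)); s=st("above bay")
    if not .027<s["grip_width"]<.033: print("LOST"); return False
    f=r.move_straight([p[0],p[1],zt+.02],speed=.2,max_force=15); st(f"near {f}")
    f=r.move_straight([p[0],p[1],zt],speed=.04,max_force=8); s=st(f"put {f}")
    command_gripper(.055); r.move_straight([p[0],p[1],.32],speed=.25); st("up")
    return True
E
python3 - <<'E'
from h import *
for b in boxes("top"): print(b)
for p in ([.537,-.295],[.535,-.353],[.430,-.407]):
    j=r.solve_ik(np.array([*p,.044]),qd(-.04)); print(None if j is None else np.round(j,2))
for y in (-.11,0,.11):
    j=r.solve_ik(sw(-.085,y,.058),qd(YS)); print(None if j is None else np.round(j,2))
E
```

```text
(array([ 0.5402, -0.2959,  0.0425]), np.float64(-0.053), array([28., 83.]), [339, 216, 10, 26])
(array([ 0.5361, -0.3532,  0.042 ]), np.float64(-0.057), array([28., 82.]), [357, 217, 10, 26])
(array([ 0.4306, -0.4076,  0.0423]), np.float64(-0.049), array([28., 82.]), [374, 250, 10, 27])
(array([0.4213, 0.34  , 0.0511]), np.float64(-1.537), array([ 29., 230.]), [102, 258, 74, 11])
(array([0.4262, 0.1486, 0.0504]), np.float64(-1.561), array([27., 85.]), [186, 258, 29, 9])
(array([ 0.2946, -0.2997,  0.0369]), np.float64(-0.67), array([23., 77.]), [334, 296, 21, 23])
[-0.63  0.73  1.5   0.    0.91 -2.16]
[-0.7   0.77  1.41  0.    0.96 -2.23]
[-0.89  0.7   1.57  0.    0.88 -2.42]
[ 0.14  0.6   1.73 -0.    0.81 -1.47]
[ 0.34  0.65  1.63 -0.    0.87 -1.27]
[ 0.51  0.72  1.46 -0.    0.96 -1.1 ]
```

```bash
python3 - <<'E'
from h import *
if pick([.538,-.2955],-.045): place(.10)
for b in boxes("top","t3"): print(b)
E
```

```text
pick down False t=13.8 [ 0.5384 -0.2958  0.0448] F [ 0.  -0.1  0.3] w 0.0522
grip t=14.1 [ 0.5385 -0.2976  0.0454] F [-1.6 -5.4  2.3] w 0.0292
lift t=15.7 [ 0.5377 -0.2953  0.3187] F [ 0.2  0.3 -0.4] w 0.0292
above bay t=18.0 [0.5052 0.3581 0.32  ] F [-0.1 -0.1 -0.4] w 0.0289
near False t=19.4 [0.5052 0.3593 0.0797] F [ 0.3  0.2 -0.1] w 0.0293
put True t=19.9 [0.5042 0.3587 0.0591] F [-0.7 -1.   4.9] w 0.0291
up t=21.4 [0.5041 0.3587 0.3185] F [-0.4 -0.6 -0.5] w 0.0549
(array([ 0.5368, -0.353 ,  0.0419]), np.float64(-0.056), array([28., 81.]), [357, 217, 10, 26])
(array([0.5035, 0.3594, 0.0572]), np.float64(-0.012), array([31., 81.]), [129, 224, 10, 26])
(array([ 0.4314, -0.4074,  0.0425]), np.float64(-0.026), array([27., 82.]), [374, 250, 10, 27])
(array([0.4241, 0.2438, 0.051 ]), np.float64(-1.536), array([ 28., 364.]), [111, 257, 118, 11])
(array([ 0.2947, -0.2999,  0.0369]), np.float64(-0.67), array([23., 76.]), [334, 296, 21, 23])
```

View pics/t3.png

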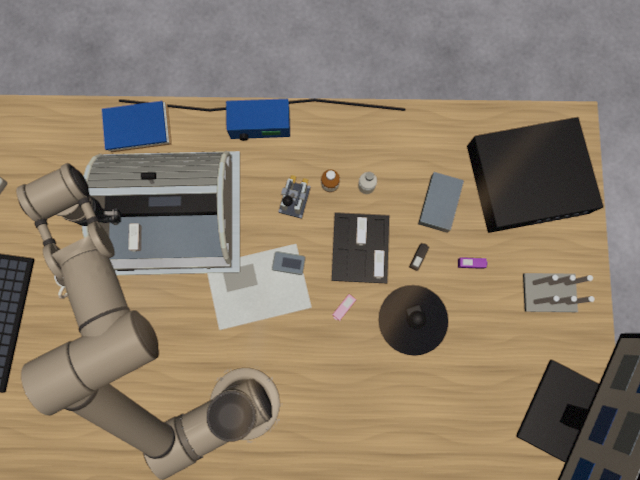

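The first box lies in the bay at (134,237), top z 0.057, flat and aligned. Now the second box.

```bash
python3 - <<'E'
from h import *
if pick([.5355,-.353],-.045): place(0.0)
for b in boxes("top","t4"): print(b)
E
```

```text
pick down False t=25.7 [ 0.5359 -0.3534  0.0449] F [0.9 0.  0.8] w 0.0516
grip t=26.0 [ 0.5359 -0.3538  0.0449] F [-0.5 -2.7  4. ] w 0.0293
lift t=27.5 [ 0.5352 -0.3526  0.3185] F [-0.2 -0.6 -1.4] w 0.0293
above bay t=29.7 [0.5085 0.2582 0.3199] F [ 0.3 -0.1 -1. ] w 0.0292
near False t=31.1 [0.5087 0.2592 0.0795] F [-0.3 -0.4 -1. ] w 0.0293
put True t=31.6 [0.5076 0.2588 0.0588] F [0.  0.3 5.4] w 0.0295
up t=33.1 [0.5076 0.2588 0.3187] F [-0.1  0.1 -0.7] w 0.0548
(array([0.5077, 0.2608, 0.0571]), np.float64(0.02), array([32., 80.]), [161, 223, 10, 26])
(array([ 0.432 , -0.4084,  0.0419]), np.float64(-0.047), array([29., 83.]), [374, 250, 10, 27])
(array([0.4254, 0.1944, 0.0507]), np.float64(-1.523), array([ 28., 262.]), [144, 257, 85, 11])
(array([ 0.2945, -0.3   ,  0.0372]), np.float64(-0.669), array([23., 76.]), [334, 296, 21, 23])
```

```bash
python3 - <<'E'
from h import *
if pick([.431,-.4078],-.045): place(-0.10)
r.reach(np.array([.42,-.10,.36]),qd(-.1)); st()
for b in boxes("top","t5"): print(b)
look("side","s5")
E
```

```text
pick down False t=37.3 [ 0.4313 -0.4082  0.0448] F [-0.4 -0.1 -0.7] w 0.0524
grip t=37.6 [ 0.4313 -0.4082  0.0448] F [-0.1  0.1  4.9] w 0.0291
lift t=39.1 [ 0.4307 -0.4074  0.3188] F [ 0.1 -0.5 -0.6] w 0.0289
above bay t=41.2 [0.5119 0.1582 0.3199] F [ 0.2 -0.8  0.1] w 0.0292
near False t=42.6 [0.5122 0.1591 0.0794] F [ 0.6 -0.8  0. ] w 0.0291
put True t=43.1 [0.5112 0.1591 0.0588] F [-0.5 -0.3  5.1] w 0.0292
up t=44.6 [0.511  0.159  0.3187] F [0.2 0.3 0. ] w 0.0552
 t=45.7 [ 0.4203 -0.0994  0.3596] F [ 1.  -0.1 -0.8] w 0.0545
(array([0.5083, 0.2599, 0.0566]), np.float64(0.038), array([31., 82.]), [161, 223, 10, 26])
(array([0.5121, 0.1601, 0.0563]), np.float64(0.045), array([30., 82.]), [193, 222, 10, 26])
(array([0.5037, 0.3596, 0.0573]), np.float64(0.005), array([32., 81.]), [129, 224, 10, 26])
(array([0.4229, 0.284 , 0.051 ]), np.float64(-1.534), array([ 29., 343.]), [102, 257, 111, 12])
(array([ 0.2942, -0.2998,  0.0379]), np.float64(-0.667), array([23., 77.]), [334, 296, 21, 23])
```

View pics/t5.png

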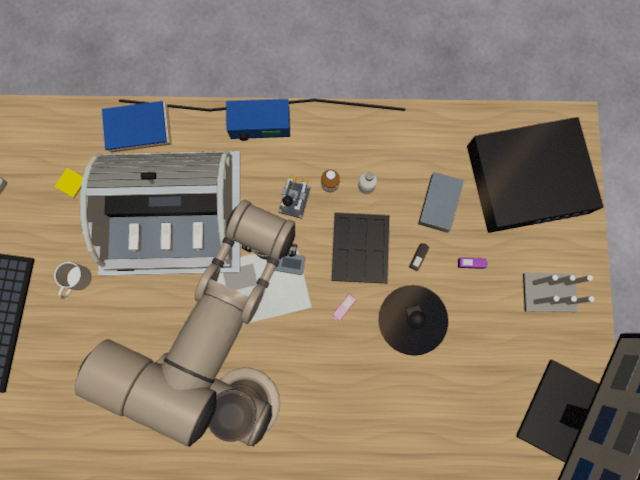

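View pics/s5.png

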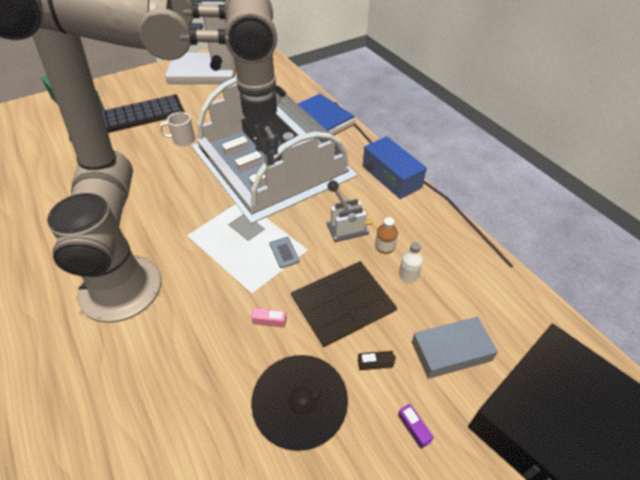

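All three boxes are in the bay at (134,237), (166,236) and (198,236), flat and aligned. The tray is empty and the bystanders are unmoved. Now the lever: with the fingers closed, I'll push the ball from behind.

```bash
python3 - <<'E'
from h import *
V=np.array([.639,-.140]); YV=-.27
def vw(x,y,z): c,s=np.cos(YV),np.sin(YV); return np.array([V[0]+c*x-s*y,V[1]+s*x+c*y,z])
command_gripper(0.0,force=40)
r.reach(vw(-.11,0,.30),qd(YV)); r.move_straight(vw(-.11,0,.207),speed=.15); st("behind")
for x in np.arange(-.09,.0061,.008):
    z=.207+ (.010*(1-(min(0,x+.027)/.05)**2) if x>-.077 else 0)
    f=r.move_straight(vw(x,0,z),speed=.06,max_force=35); s=r.read_state(); print(round(x,3),f,np.round(s["contact_force"],1))
    if f: break
look("side","s6")
r.move_straight(vw(-.09,0,.22),speed=.15); r.move_straight(vw(-.11,0,.33),speed=.15)
r.reach(np.array([.40,0,.36]),qd(0)); st()
for b in boxes("top","t6"): print(b)
look("side","s7")
a=cv2.imread("pics/s7.png"); b=cv2.imread("pics/s6.png")
f=lambda a:cv2.resize(a[150:290,290:430],None,fx=2.8,fy=2.8,interpolation=2)
cv2.imwrite("pics/c7.png",np.hstack([f(b),f(a)]))
a=cv2.imread("pics/t6.png"); cv2.imwrite("pics/c8.png",cv2.resize(a[90:300,70:400],None,fx=2.4,fy=2.4,interpolation=2))
E
```

```text
behind t=47.7 [ 0.5334 -0.1109  0.2085] F [0.  0.  1.1] w 0.0004
-0.09 False [ 0.1 -0.1  0.7]
-0.082 False [ 0.1 -0.6  1. ]
-0.074 False [-0.5  0.2 -0.2]
-0.066 False [-4.8  1.2  2.9]
-0.058 False [-9.5  3.1  7.4]
-0.05 False [-11.2   3.7   8.6]
-0.042 False [-9.   2.7  6.4]
-0.034 False [-6.   2.6  5.1]
-0.026 False [-1.6  2.3  1.9]
-0.018 False [ 0.1  0.5 -0.1]
-0.01 False [ 0.3 -0.2 -0.1]
-0.002 False [0.7 0.1 0.7]
0.006 False [-0.4  0.1 -0.6]
 t=54.1 [ 4.008e-01 -4.000e-04  3.598e-01] F [-0.   0.1 -0.1] w 0.0003
(array([0.5073, 0.2611, 0.0569]), np.float64(-0.011), array([33., 81.]), [161, 223, 10, 26])
(array([0.5031, 0.361 , 0.0574]), np.float64(0.015), array([31., 81.]), [129, 224, 10, 26])
(array([0.4216, 0.3396, 0.0513]), np.float64(-1.532), array([ 30., 228.]), [102, 258, 74, 11])
(array([0.4265, 0.1463, 0.052 ]), np.float64(-1.547), array([28., 88.]), [186, 258, 30, 9])
(array([ 0.2945, -0.2999,  0.0363]), np.float64(-0.669), array([23., 76.]), [334, 296, 21, 23])
```

View pics/c7.png

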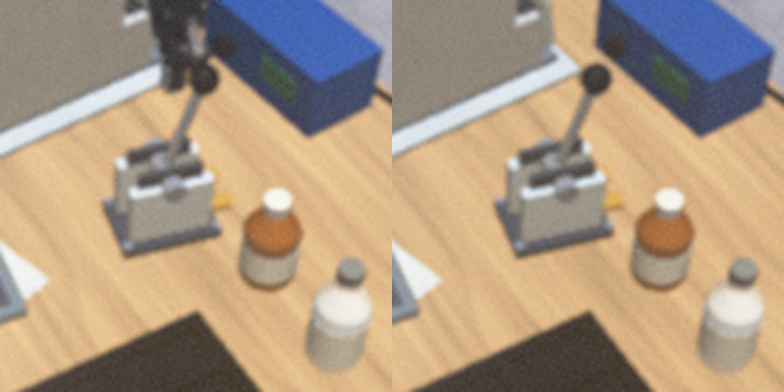

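View pics/c8.png

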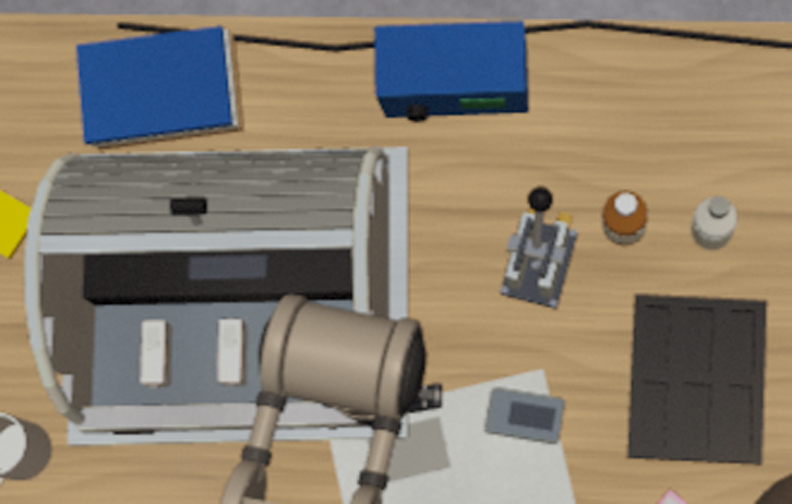

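The lever now leans forward and stays there without contact, and the hood is open. The arm hides the third box, so I'll move it aside and check the box and the ball position.

```bash
python3 - <<'E'
from h import *
r.reach(np.array([.42,-.22,.36]),qd(-.3)); st()
im,d,W=look("top","t9")
for b in boxes("top"): print(b)
p=W[170:195,282:310].reshape(-1,3); p=p[(p[:,2]>.17)&(p[:,2]<.23)]; print("ball",np.round(np.median(p,0),3))
for b in boxes("top"): print(b[0])
a=cv2.imread("pics/t9.png"); cv2.imwrite("pics/c9.png",cv2.resize(a[90:300,70:400],None,fx=2.4,fy=2.4,interpolation=2))
E
```

```text
t=55.1 [ 0.4201 -0.2195  0.3597] F [0.2 1.  0.1] w 0.0003
(array([0.5081, 0.2599, 0.0572]), np.float64(0.008), array([31., 81.]), [161, 223, 10, 26])
(array([0.5125, 0.1608, 0.0564]), np.float64(0.028), array([30., 82.]), [193, 222, 10, 26])
(array([0.5038, 0.3633, 0.0568]), np.float64(0.056), array([37., 81.]), [129, 224, 10, 26])
(array([0.4238, 0.2581, 0.0512]), np.float64(-1.535), array([ 29., 392.]), [102, 257, 127, 12])
(array([ 0.2944, -0.2999,  0.0367]), np.float64(-0.67), array([23., 77.]), [334, 296, 21, 23])
ball [ 0.671 -0.148  0.205]
[0.5077 0.2593 0.0564]
[0.5128 0.1604 0.0566]
[0.5037 0.3592 0.0569]
[0.4239 0.2582 0.0508]
[ 0.2942 -0.2997  0.0367]
```

View pics/c9.png

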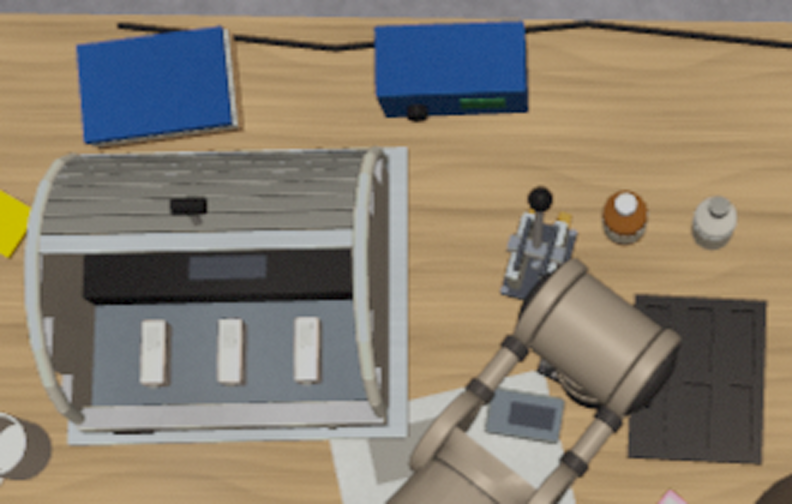

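The picture shows the three boxes flat in the bay at (153,352), (230,350) and (307,349). The hood is open and the ball is at (0.671, -0.148), against a float-notch prediction of (0.673, -0.149). The arm touches nothing, so I'm handing in.

```bash
python3 -c "
from h import *
r.hold(.3); r.finish_job(); st('done')"
```

```text
the job is handed in; nothing more can be done
the job is handed in; nothing more can be done
```

The job is done and handed in, at about 55 s on the robot's clock out of the 210 s allowed. No verdict is reported.

**What I did:**
- **Hood:** I pinched its knob, rolled it up to about 1.35 rad and let go. It then stayed open by itself.
- **Boxes:** I moved the three white slide boxes, the only ones present, from the tray to the bay floor and left the black, pink and purple look-alikes alone. They lie about 100 mm apart, long sides front to back.
- **Lever:** Only after all three were in, I pushed the lever over its detent. The resistance peaked at about 12 N sideways (about 15 N in all) and then dropped away.

**Last checks, from the top camera just before handing in:**
- **Hood:** open.
- **Boxes:** tops at z ≈ 0.057 m, where 0.056 m was expected. They sit within a few millimetres of the bay's middle line and within about 0.03 rad of front-to-back.
- **Lever ball:** at (0.671, -0.148), against a float-notch prediction of (0.673, -0.149).
- **Surroundings:** the tray was empty, the arm was clear of everything, and the bottles and pager looked unmoved. I checked those by eye only.

No check failed. One reading of the leftmost box came out 4 mm off in position and 6 mm too wide, but the next look put it back in place. I saw no box knocked aside and no slackening of the grip.

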